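Load the filter cassette and hold the draw-test plunger at the pointer

ROBOT

A 6-joint arm with a two-finger parallel gripper is mounted at the origin on the work surface. World frame = base frame: x ahead of the robot, y to its left, z up, the work surface at z = 0. Lengths are in m, angles in rad, forces in N, time in s.
With the tool pointing down it reaches from about 0.3 to 0.875 m from the base axis. Payload 6.4 kg.
Tool frame: the origin (TCP) lies at the very end of the fingers, on their centre line; the grasp point (between the pads) lies 19 mm behind it (tcp_to_grasp is the distance from the TCP to the grasp point, in m); z points along the fingers, y is the direction in which the jaws open and shut (so a half turn about z gives the same grasp; the last joint's range is limited). The gripper opens to 88 mm and grips with 3 to 60 N. Pads are 18 mm wide; open, the fingers measure 123 mm over their backs; the gripper's body (75 mm by 187 mm) begins 45 mm behind the grasp point.
Start: joints at [-1.543, 0.181, 1.607, -0, 1.354, -0.206], TCP at [0.133, -0.559, 0.239] pointing down, gripper open.
Joint ranges: [-2.99, 2.99], [-0.89, 2.07], [0.3, 2.58], [-1.14, 4.28], [0, 2.63], [-3.12, 3.12]. Speed limits (rad/s): [2.57, 2.57, 3.01, 3.14, 3.14, 3.14].

INTERFACE

Orientations are given as a unit quaternion [w, x, y, z].
In Python, from workcell import get_obs, camera, get_calibration, finish_job, tcp_to_grasp gives the robot as it stands.
- The arm moves only by the tool servo_tool, never from a script. Its argument "increments" is a list of rows, each a list of 6 numbers: the shift along the tool's x, y, z in cm, then the turn, a rotation vector about the tool's x, y, z in rad. In form: [[dx, dy, dz, rx, ry, rz], ...]. A call has exactly 5 rows; each row shifts and turns the commanded pose from where the row before left it, along the tool's axes as they then stand; what a row does not reach is not made up. A row lasts 1/12 s, in which the tool goes at most 41.7 mm and 7.16 degrees, less where a joint would pass 70% of its speed; a pose out of reach is approached as far as the arm can. A call with a gripper value outside its range is refused whole. "claw" is the opening, from 0 (shut) to 1 (fully open), set as the call begins (left out, the last holds). The fingers move at their own pace and stop on an object; the grip force is fixed at half the most. Time passes only in rows, so rows that do not move let the fingers close, or fill a call up. It gives the time, the measured TCP pose, the force and the opening at its end, in the units of the state.
- get_obs(): the state, without advancing time (a new reading comes with each control period).
- camera(name): name is "scene" or "top" or "wrist"; returns the picture (420x560x3 uint8, blue, green, red); there is no depth.
- get_calibration(name): a dict with "fx", "fy", "cx", "cy" (pixels), "position" and "attitude" of the camera in the world. Camera axes: x right, y up, looking along -z (the intrinsics and any distortion apply to the point x, -y, -z); pixel columns grow to the right and rows downward; lengths in m; the calibration is good to about 2 mm. A picture is of the moment at which its call begins: read the wrist's pose just before it. get_calibration takes no time and is no camera call; for the wrist camera it gives the pose at the moment of the call.
- finish_job(): hands the job in, once; it reports no verdict.
The state is a dict: "time": time; "joints": joint angles; "dq": joint speeds; "joint_torque": joint torques, N m; "position": TCP position; "eef_rot": TCP orientation; "contact_force": force on the tool from outside, world axes, zero at the start; "ft_torque": the same for the moment, N m; "finger_gap": finger opening in m.
Only numpy, scipy, OpenCV 4.12 (cv2) and the standard library are available. Lean on these libraries where they do the work, as an engineer would, in place of code of your own. Each camera call takes 0.05 s, during which the arm holds its last target.

TASK

Take the tall filter cassette out of its rack and slide it down into the empty slot of the test station until it is fully home, and let go of it. Then pull the station's plunger straight up, partway out of its barrel, until the plunger's flange is level with the pointer beside it, and finish while still holding it there, without bending it sideways. Do not pull the plunger clear of the barrel or shift the pointer, and leave the other things on the bench where they are.

Things in the scene. Friction and masses are not known exactly. Their poses are not given: they have to be found in the camera images.
- cassette_center (a point): Centre of the filter cassette, a white upright slab 8 mm thick (its x) x 70 mm wide (its y) x 100 mm tall (its z), about 0.1 to 0.16 kg, with a round window on both faces; either face may point either way. At the start it stands in one of the rack's two pockets (35 mm deep, so its upper 65 mm are free). Grip it by its 8 mm thickness near the top.
- blank_center (a point): Centre of the blank plate, a bare metal slab 8 x 70 mm and only 65 mm tall, standing in the rack's other pocket 72 mm away along x of the cassette. Leave it.
- slot_mouth (a point): Centre of the mouth of the test station's slot, level with the slot's top face; axes are the station's: x across the slot's narrow way, y along its long way, z up. The slot is 10 x 72 mm and 50 mm deep with a 4 mm sloped lead-in all round; its outer block is 30 x 92 mm. When the cassette is fully home its centre coincides with this point (50 mm stick out).
- bore_mouth (a point): Centre of the barrel's top face, where the plunger's rod goes in; station axes. It lies 130 mm from the slot's mouth along station -y and 40 mm higher. The barrel is clear, upright, 48 mm across and 90 mm tall, its round bore about 20 mm wide.
- plunger_flange (a point): Centre of the plunger's flange, z along the plunger. The plunger is a loose piston, about 0.22 to 0.36 kg: a rod 19 mm across reaching 91 mm below this point into the barrel, a metal flange disc 34 mm across and 6 mm thick (this point is half-way up it), and on top a round black knob 28 mm across and 40 mm tall (from 3 to 43 mm above this point), to be gripped from above. At the start the flange rests on the barrel. It runs free in the bore and drops back if let go.
- plunger: The same plunger; origin on its axis at the flange's underside, z up.
- station: The fixed test station: a white base plate 150 x 290 x 20 mm carrying slot, barrel and pointer post; origin at the centre of its underside on the bench, z up.
- pointer_tip (a point): Tip of the pointer, a flat dark blade 4 mm thick (this point is half-way up it) on a collar clamped on the post (170 mm tall) that stands 67 mm from the barrel's axis on station -y. The tip lies 26 mm from the barrel's axis; the blade's height differs from start to start, 30 to 58 mm above the resting flange. With fingers that close along station x there is room at the knob beside it.
- bottle: Bystander: bottle, 64 mm across, 150 mm tall; origin at its underside.
- beaker: Bystander: open glass beaker, 70 mm across, 90 mm tall; origin at its underside.
- dish: Bystander: flat closed glass dish, 70 mm across, 16 mm tall; origin at its underside.
- jar: Bystander: brown glass jar, 56 mm across, 75 mm tall; origin at its underside.
There are look-alikes about, which are no part of the job. Of the things shaped like the plunger, the bare steel one is meant.

How it is judged:
On the way:
1. the cassette is fully home in the station's slot and let go, the plunger still down (z of cassette_center in the frame of slot_mouth below 0.004 m and distance between cassette_center and slot_mouth below 0.008 m and angle between the z axis of cassette_center and the z axis of slot_mouth, either way round below 0.06 rad and contact force between the fingers and cassette below 0.2 N and distance between plunger_flange and bore_mouth below 0.012 m), for 0.2 s.
At the end, for the whole second after the job is handed in: The cassette is home in the slot (centre at most 4 mm high, 8 mm off overall, upright to 0.06 rad). The fingers hold the plunger still, its flange within 6 mm of the pointer's height, upright to 0.05 rad, within 5 mm of the bore axis, pressing on the barrel with under 15 N (z of cassette_center in the frame of slot_mouth below 0.004 m and distance between cassette_center and slot_mouth below 0.008 m and angle between the z axis of cassette_center and the z axis of slot_mouth, either way round below 0.06 rad and z of plunger_flange in the frame of pointer_tip between -0.006 and 0.006 m and horizontal distance between plunger_flange and bore_mouth below 0.005 m and angle between plunger_flange's own z axis and vertical below 0.05 rad and linear speed of plunger below 0.01 m/s and contact force between the fingers and plunger above 1.5 N and contact force between station and plunger below 15 N); the arm keeps its last pose, push and grip.
It fails at once if the plunger is pulled clear of the barrel (z of plunger_flange in the frame of bore_mouth above 0.085 m).
It fails at once if the plunger is forced hard sideways in its barrel (contact force between station and plunger above 60 N).
It fails at once if the pointer is shifted (distance of pointer_tip from where it was at the start of the episode above 0.004 m).
It fails at once if a bystander is shifted by more than 30 mm (distance of any of blank_center, bottle, beaker, dish, jar from where it was at the start of the episode above 0.03 m).
It also fails if it takes over 61 s, if anything falls off the work surface, if the arm or the gripper's body presses on something with over 40 N, if the wrist force passes 120 N, or if a joint passes its speed limit or range.

## Working session

There is one attempt and no reset: what is moved stays moved. The work goes in short steps, Python scripts to look and compute and a tool call to move; the robot and the scene stay as the last step left them, time stands still between calls to the robot, and variables do not carry over. Pictures are saved under pics/ and viewed, and the job is handed in when it is done.

Besides the shell and the picture viewer there is one more tool, called after "Request:" as name(argument=value, ...) on one line, values as JSON. servo_tool: Moves the arm, as the interface text tells. Its arguments: {"type":"object","properties":{"increments":{"type":"array","items":{"type":"array","items":{"type":"number"}}},"claw":{"type":"number"}},"required":["increments"]}

```bash
ls; mkdir -p pics; python3 - <<'E'
from workcell import *
import cv2
print(get_obs()); print(tcp_to_grasp)
for n in ["scene","top","wrist"]:
    c=get_calibration(n); print(n,c)
    cv2.imwrite(f"pics/{n}0.png",camera(n))
E
```

```text
pics
{'time': 0.0, 'joints': array([-1.54329537e+00,  1.81559064e-01,  1.60798307e+00, -2.83988716e-05,
        1.35385512e+00, -2.06255846e-01]), 'dq': array([ 0.00157301, -0.00067359, -0.00172507,  0.0013162 ,  0.00041573,
        0.00068985]), 'joint_torque': array([-6.47293837e-04, -4.33866727e+01, -3.41853833e+01,  7.01096677e-02,
        3.84478946e-02, -1.23686877e-04]), 'position': array([ 0.13320719, -0.55879485,  0.23781209]), 'eef_rot': array([-8.99934782e-04,  9.93176729e-01,  1.16615480e-01,  6.67293318e-05]), 'contact_force': array([ 0.25466957,  0.73475535, -0.07709089]), 'ft_torque': array([ 0.02214986,  0.0212346 , -0.00522846]), 'finger_gap': 0.08826148836960084}
0.0187
scene {'fx': 540.7060138130304, 'fy': 540.7060138130304, 'cx': 278.5341534289905, 'cy': 208.69591092168687, 'position': array([ 1.27446133, -0.44664919,  0.99089026]), 'attitude': array([0.79197386, 0.31556663, 0.18789343, 0.48774089])}
top {'fx': 477.7730163313923, 'fy': 477.7730163313923, 'cx': 271.69993789784894, 'cy': 217.39241871492158, 'position': array([ 0.45012062, -0.08826213,  1.22034447]), 'attitude': array([-0.69742402, -0.0421189 ,  0.04488201,  0.71401074])}
wrist {'fx': 306.61101523167514, 'fy': 306.61101523167514, 'cx': 281.2895723753578, 'cy': 213.5245044585083, 'position': array([ 0.20931012, -0.54010869,  0.38372642]), 'attitude': array([ 0.77564481, -0.11957628,  0.09505563, -0.61240596])}
```

View pics/scene0.png

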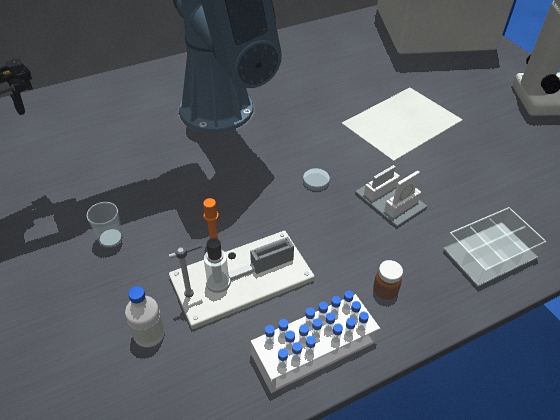

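View pics/top0.png

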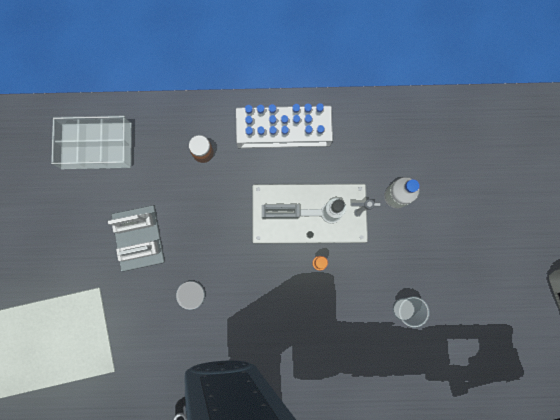

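View pics/wrist0.png

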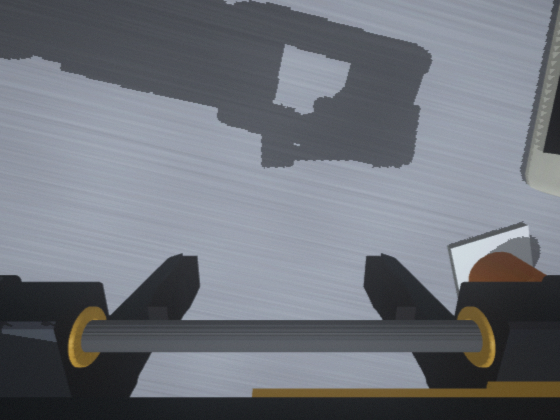

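The scene view shows the rack at about (390,195) with the tall cassette at (403,188), and the station at (240,275). The top view shows the rack at (137,238) and the station at (310,213). The orange look-alike stands at (320,263). I'll zoom in.

```bash
python3 - <<'E'
import cv2,numpy as np
t=cv2.imread("pics/top0.png"); s=cv2.imread("pics/scene0.png")
def z(im,x0,x1,y0,y1,k,n): cv2.imwrite(n,cv2.resize(im[y0:y1,x0:x1],None,fx=k,fy=k,interpolation=cv2.INTER_CUBIC))
z(t,100,170,200,275,8,"pics/z_rack.png")
z(t,245,375,178,278,6,"pics/z_stat.png")
a=cv2.resize(s[155:235,345:435],None,fx=6,fy=6,interpolation=cv2.INTER_CUBIC)
cv2.imwrite("pics/z_srack.png",a)
z(s,160,320,190,325,4.4,"pics/z_sstat.png")
E
```

```text
(no output)
```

View pics/z_rack.png

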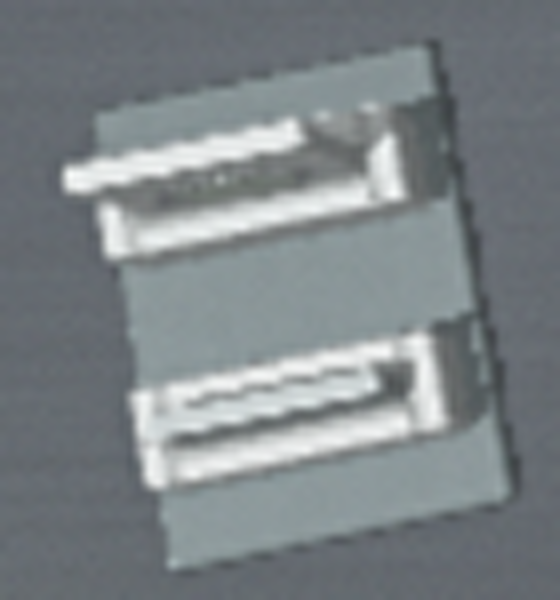

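View pics/z_stat.png

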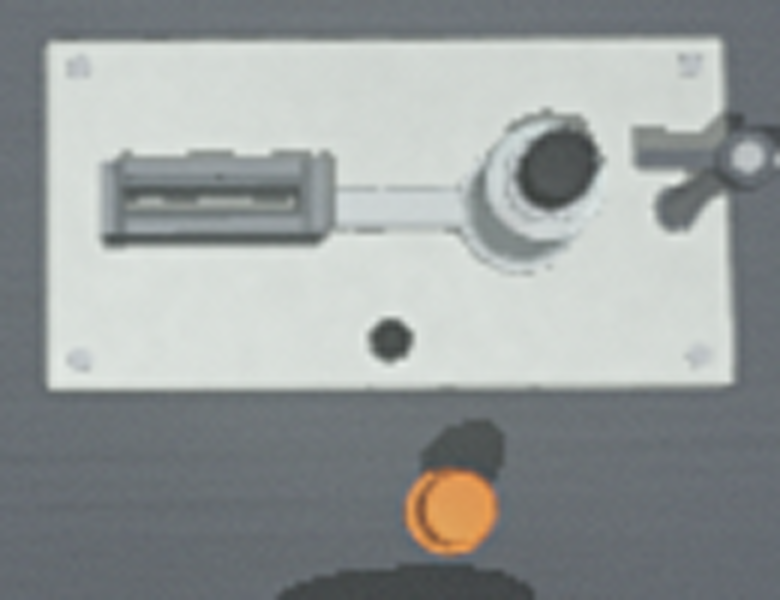

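View pics/z_srack.png

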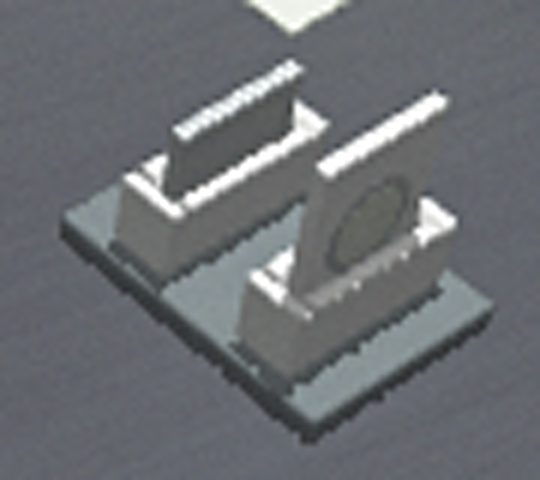

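View pics/z_sstat.png

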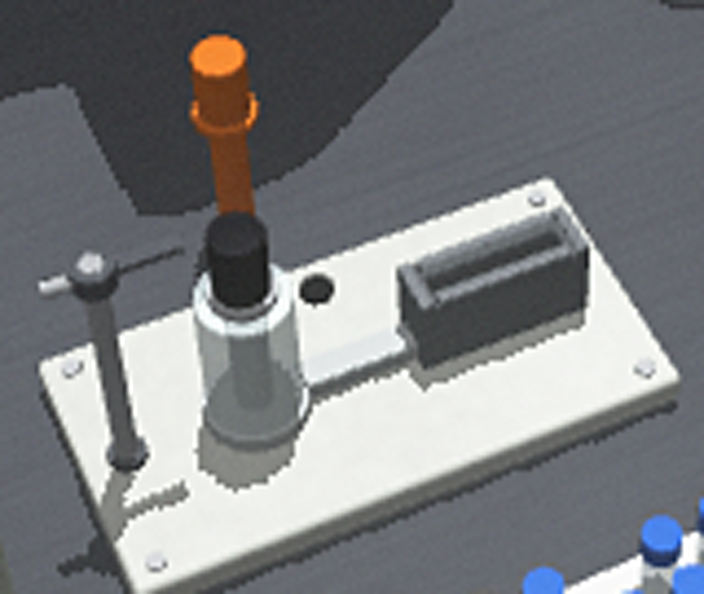

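```bash
cat > h.py <<'E'
import numpy as np,cv2
from scipy.spatial.transform import Rotation as R
def rot(q): return R.from_quat([q[1],q[2],q[3],q[0]]).as_matrix()
def ray(c,u,v):
    d=np.array([(u-c['cx'])/c['fx'],-(v-c['cy'])/c['fy'],-1.]); return np.array(c['position']),rot(c['attitude'])@d
def plane(c,u,v,z):
    o,d=ray(c,u,v); return o+d*(z-o[2])/d[2]
def proj(c,p):
    q=rot(c['attitude']).T@(np.array(p)-c['position']); return np.array([c['cx']+c['fx']*q[0]/-q[2],c['cy']-c['fy']*q[1]/-q[2]])
def tri(*cs):
    A=np.zeros((3,3));b=np.zeros(3)
    for c,u,v in cs:
        o,d=ray(c,u,v);d=d/np.linalg.norm(d);P=np.eye(3)-np.outer(d,d);A+=P;b+=P@o
    p=np.linalg.solve(A,b); return p,[proj(c,p)-[u,v] for c,u,v in cs]
E
python3 - <<'E'
from h import *
from workcell import get_calibration
np.set_printoptions(precision=4,suppress=True)
T=get_calibration("top");S=get_calibration("scene")
def t(x,y,k,x0,y0): return (x+.5)/k-.5+x0,(y+.5)/k-.5+y0
st=lambda x,y:t(x,y,6,245,178); ss=lambda x,y:t(x,y,4.4,160,190)
rk=lambda x,y:t(x,y,8,100,200); sr=lambda x,y:t(x,y,6,345,155)
print("station corners");P=[plane(T,*st(*p),.02) for p in [(47,42),(722,38),(733,385),(47,388)]]
for p in P: print(p)
print(np.mean(P,0),np.linalg.norm(P[0]-P[1]),np.linalg.norm(P[0]-P[3]))
print("scene corners")
for p in [(42,362),(552,182),(680,380),(140,592)]: print(plane(S,*ss(*p),.02))
print("slot top"); Q=[plane(T,*st(*p),.07) for p in [(103,160),(333,155),(333,240),(103,243)]]
print(np.mean(Q,0),Q)
print("slot scene"); Q=[plane(S,*ss(*p),.07) for p in [(398,268),(550,207),(588,240),(430,310)]]
print(np.mean(Q,0),Q)
print("knob top",plane(T,*st(562,165),.156)); print("knob scene",plane(S,*ss(238,232),.156))
print("knob tri",tri((T,*st(562,165)),(S,*ss(238,232))))
print("barrel top",plane(T,*st(543,175),.11),"bar bottom",plane(T,*st(520,218),.02))
print("ptr tip",tri((T,*st(633,148)),(S,*ss(182,251))))
print("cassette ends",tri((T,*rk(65,180)),(S,*sr(440,100))),tri((T,*rk(303,132)),(S,*sr(325,170))))
E
```

```text
station corners
[ 0.6841 -0.0475  0.02  ]
[ 0.6792 -0.3349  0.02  ]
[ 0.5312 -0.3324  0.02  ]
[ 0.5367 -0.0447  0.02  ]
[ 0.6078 -0.1899  0.02  ] 0.28740099738960967 0.14739902247119335
scene corners
[ 0.5323 -0.3291  0.02  ]
[ 0.5408 -0.0447  0.02  ]
[ 0.6854 -0.0476  0.02  ]
[ 0.6784 -0.3321  0.02  ]
slot top
[ 0.608  -0.1172  0.07  ] [array([ 0.6252, -0.071 ,  0.07  ]), array([ 0.6251, -0.1644,  0.07  ]), array([ 0.5903, -0.1633,  0.07  ]), array([ 0.5913, -0.0703,  0.07  ])]
slot scene
[ 0.6082 -0.1141  0.07  ] [array([ 0.5943, -0.1593,  0.07  ]), array([ 0.5929, -0.074 ,  0.07  ]), array([ 0.6205, -0.0669,  0.07  ]), array([ 0.625 , -0.1564,  0.07  ])]
knob top [ 0.6062 -0.2445  0.156 ]
knob scene [ 0.6066 -0.2422  0.156 ]
knob tri (array([ 0.6065, -0.2434,  0.1566]), [array([-0.4722, -0.1715]), array([-0.5672,  0.0019])])
barrel top [ 0.6092 -0.2437  0.11  ] bar bottom [ 0.6039 -0.2458  0.02  ]
ptr tip (array([ 0.611 , -0.2704,  0.1627]), [array([0.0198, 0.0069]), array([0.0239, 0.0001])])
cassette ends (array([0.585 , 0.2882, 0.1122]), [array([0.0869, 0.0436]), array([ 0.092, -0.02 ])]) (array([0.5982, 0.2204, 0.1137]), [array([-0.648 , -0.3281]), array([-0.7105,  0.1336])])
```

```bash
cat >> h.py <<'E'
from scipy.linalg import logm,expm
def se3(p,Rm): M=np.eye(4);M[:3,:3]=Rm;M[:3,3]=p;return M
def down(yaw): # tool z down, tool x at angle yaw in world
    return np.array([[np.cos(yaw),np.sin(yaw),0],[np.sin(yaw),-np.cos(yaw),0],[0,0,-1.]])
def cur():
    from workcell import get_obs
    o=get_obs(); return o,se3(o['position'],rot(o['eef_rot']))
def twist(p,yaw,n):
    """constant row (cm, rad) repeated n times taking the tool to p, yaw; row = shift then turn"""
    o,M=cur(); A=np.linalg.inv(M)@se3(p,down(yaw))
    w=R.from_matrix(A[:3,:3]).as_rotvec()/n
    Rr=R.from_rotvec(w).as_matrix()
    # sum_k Rr^k t = A_t
    Ssum=sum(np.linalg.matrix_power(Rr,k) for k in range(n))
    tt=np.linalg.solve(Ssum,A[:3,3])*100
    print("pos",o['position'].round(4),"t",round(o['time'],2),"row x",n,":",tt.round(2),w.round(4))
E
python3 - <<'E'
from h import *
from workcell import get_calibration
T=get_calibration("top");S=get_calibration("scene")
t=lambda x,y,k,x0,y0:((x+.5)/k-.5+x0,(y+.5)/k-.5+y0)
print("orange top",tri((T,*t(460,510,6,245,178)),(S,*t(218,57,4.4,160,190))))
print("post top",tri((T,*t(748,158,6,245,178)),(S,*t(92,262,4.4,160,190))))
twist([.592,.254,.24],1.759,30)
E
```

```text
orange top (array([ 0.47902944, -0.20330851,  0.133286  ]), [array([-0.29010329, -0.10907532]), array([-0.32050994, -0.00291457])])
post top (array([ 0.60531541, -0.31055585,  0.17087884]), [array([-0.3613544 , -0.11816823]), array([-0.43580084, -0.00940304])])
pos [ 0.1332 -0.5589  0.238 ] t 0.15 row x 30 : [ 3.42 -0.3  -0.01] [-0.     -0.     -0.0508]
```

Request:
servo_tool(increments=[[3.42,-0.3,0,0,0,-0.051],[3.42,-0.3,0,0,0,-0.051],[3.42,-0.3,0,0,0,-0.051],[3.42,-0.3,0,0,0,-0.051],[3.42,-0.3,0,0,0,-0.051]])

```text
time: 0.57
position: [0.2905, -0.4882, 0.2384]
eef_rot: [-0.0, 0.97, 0.243, 0.0]
contact_force: [0.3, -0.2, 0.5]
finger_gap: 0.0886
```

Request:
servo_tool(increments=[[3.42,-0.3,0,0,0,-0.051],[3.42,-0.3,0,0,0,-0.051],[3.42,-0.3,0,0,0,-0.051],[3.42,-0.3,0,0,0,-0.051],[3.42,-0.3,0,0,0,-0.051]])

```text
time: 0.98
position: [0.4238, -0.3803, 0.2384]
eef_rot: [-0.0, 0.931, 0.365, -0.0]
contact_force: [0.8, 0.0, -0.1]
finger_gap: 0.0882
```

Request:
servo_tool(increments=[[3.42,-0.3,0,0,0,-0.051],[3.42,-0.3,0,0,0,-0.051],[3.42,-0.3,0,0,0,-0.051],[3.42,-0.3,0,0,0,-0.051],[3.42,-0.3,0,0,0,-0.051]])

```text
time: 1.4
position: [0.5253, -0.2425, 0.2384]
eef_rot: [-0.0, 0.877, 0.48, -0.0]
contact_force: [0.8, -0.7, -0.6]
finger_gap: 0.088
```

Request:
servo_tool(increments=[[3.42,-0.3,0,0,0,-0.051],[3.42,-0.3,0,0,0,-0.051],[3.42,-0.3,0,0,0,-0.051],[3.42,-0.3,0,0,0,-0.051],[3.42,-0.3,0,0,0,-0.051]])

```text
time: 1.82
position: [0.5888, -0.0835, 0.2383]
eef_rot: [-0.0, 0.809, 0.588, -0.0]
contact_force: [0.4, 0.0, -0.3]
finger_gap: 0.0885
```

Request:
servo_tool(increments=[[3.42,-0.3,0,0,0,-0.051],[3.42,-0.3,0,0,0,-0.051],[3.42,-0.3,0,0,0,-0.051],[3.42,-0.3,0,0,0,-0.051],[3.42,-0.3,0,0,0,-0.051]])

```text
time: 2.23
position: [0.6101, 0.0863, 0.2383]
eef_rot: [-0.0, 0.728, 0.686, -0.0]
contact_force: [0.6, 0.0, 0.8]
finger_gap: 0.0883
```

```bash
python3 - <<'E'
from h import *
twist([.592,.254,.24],1.759,5)
E
```

```text
pos [0.6101 0.0863 0.2383] t 2.23 row x 5 : [ 3.37 -0.23 -0.03] [-0.0001 -0.     -0.0495]
```

Request:
servo_tool(increments=[[3.37,-0.23,0,0,0,-0.05],[3.37,-0.23,0,0,0,-0.05],[3.37,-0.23,0,0,0,-0.05],[3.37,-0.23,0,0,0,-0.05],[3.37,-0.23,0,0,0,-0.05]])

```text
time: 2.65
position: [0.5919, 0.2538, 0.2383]
eef_rot: [-0.0, 0.637, 0.771, -0.0]
contact_force: [0.9, -0.2, 0.3]
finger_gap: 0.0884
```

```bash
python3 - <<'E'
from h import *
from workcell import *
twist([.592,.254,.24],1.759,5)
c=get_calibration("wrist"); im=camera("wrist"); cv2.imwrite("pics/w1.png",im)
print(c)
for p in [(.585,.2882,.113),(.5982,.2204,.113)]: print(proj(c,p))
E
```

```text
pos [0.5919 0.2538 0.2383] t 2.65 row x 5 : [ 0.    0.   -0.03] [-0.0001  0.      0.0004]
{'fx': 306.61101523167514, 'fy': 306.61101523167514, 'cx': 281.2895723753578, 'cy': 213.5245044585083, 'position': array([0.57707349, 0.33151102, 0.38402933]), 'attitude': array([ 0.98373257, -0.15236635, -0.01412522,  0.09410211])}
[281.08382484 168.3747413 ]
[281.22056289 240.6031615 ]
```

View pics/w1.png

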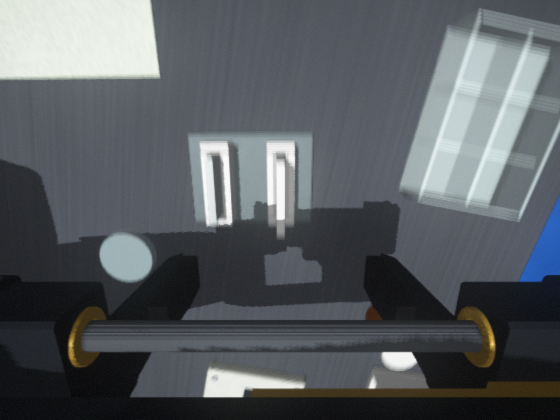

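```bash
python3 - <<'E'
import cv2
im=cv2.imread("pics/w1.png")
cv2.imwrite("pics/w1z.png",cv2.resize(im[130:250,240:320],None,fx=5,fy=5,interpolation=cv2.INTER_CUBIC))
E
```

```text
(no output)
```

View pics/w1z.png

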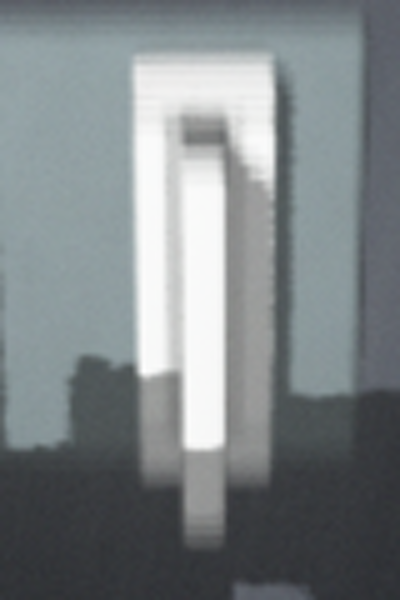

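Request:
servo_tool(increments=[[0.1,0,2,0,0,0],[0,0,2.5,0,0,0],[0,0,2.5,0,0,0],[0,0,2.0,0,0,0],[0,0,1,0,0,0]], claw=0.5)

```text
time: 3.12
position: [0.5902, 0.2526, 0.1351]
eef_rot: [-0.002, 0.638, 0.77, -0.002]
contact_force: [-0.4, -0.5, -0.1]
finger_gap: 0.0569
```

Request:
servo_tool(increments=[[0,0,1.5,0,0,0],[0,0,1.5,0,0,0],[0,0,1.5,0,0,0],[0,0,1.1,0,0,0],[0,0,0.5,0,0,0]])

```text
time: 3.53
position: [0.5914, 0.2528, 0.0761]
eef_rot: [-0.001, 0.638, 0.77, -0.001]
contact_force: [0.6, -0.0, 0.5]
finger_gap: 0.0439
```

Request:
servo_tool(increments=[[0,0,0,0,0,0],[0,0,0,0,0,0],[0,0,0,0,0,0],[0,0,0,0,0,0],[0,0,0,0,0,0]], claw=0)

```text
time: 3.95
position: [0.5928, 0.2533, 0.0787]
eef_rot: [0.0, 0.638, 0.77, 0.001]
contact_force: [1.0, 0.7, -0.4]
finger_gap: 0.0132
```

Request:
servo_tool(increments=[[0,0,0,0,0,0],[0,0,0,0,0,0],[0,0,0,0,0,0],[0,0,0,0,0,0],[0,0,0,0,0,0]])

```text
time: 4.37
position: [0.5925, 0.2532, 0.0784]
eef_rot: [0.0, 0.638, 0.77, 0.0]
contact_force: [-2.5, 0.6, 6.1]
finger_gap: 0.0078
```

Request:
servo_tool(increments=[[0,0,-0.3,0,0,0],[0,0,-0.5,0,0,0],[0,0,-1,0,0,0],[0,0,-1,0,0,0],[0,0,-1,0,0,0]])

```text
time: 4.78
position: [0.5923, 0.2532, 0.1169]
eef_rot: [0.0, 0.638, 0.77, 0.0]
contact_force: [-0.0, 0.1, -1.5]
finger_gap: 0.0077
```

Request:
servo_tool(increments=[[0,0,-2,0,0,0],[0,0,-2.5,0,0,0],[0,0,-2.5,0,0,0],[0,0,-2.5,0,0,0],[0,0,-1.5,0,0,0]])

```text
time: 5.2
position: [0.5934, 0.2535, 0.2304]
eef_rot: [0.002, 0.638, 0.77, 0.002]
contact_force: [0.5, 0.2, -1.0]
finger_gap: 0.0078
```

```bash
python3 - <<'E'
from h import *
from workcell import *
o=get_obs();print(o['position'],o['finger_gap'])
cv2.imwrite("pics/w2.png",camera("wrist"));cv2.imwrite("pics/s2.png",camera("scene"));cv2.imwrite("pics/t2.png",camera("top"))
print(get_calibration("wrist"))
im=cv2.imread("pics/s2.png");cv2.imwrite("pics/s2z.png",cv2.resize(im[60:240,300:470],None,fx=3.3,fy=3.3,interpolation=cv2.INTER_CUBIC))
im=cv2.imread("pics/t2.png");cv2.imwrite("pics/t2z.png",cv2.resize(im[160:290,80:220],None,fx=4.5,fy=4.5,interpolation=cv2.INTER_CUBIC))
twist([.608,-.11,.22],1.553,12)
E
```

```text
[0.59337945 0.25347411 0.23037359] 0.007777351911058517
{'fx': 306.61101523167514, 'fy': 306.61101523167514, 'cx': 281.2895723753578, 'cy': 213.5245044585083, 'position': array([0.57783142, 0.33102663, 0.37391818]), 'attitude': array([ 0.98388937, -0.15207315, -0.01635262,  0.09256383])}
pos [0.5932 0.2534 0.2281] t 5.35 row x 12 : [-3.03 -0.16  0.07] [ 0.0004 -0.      0.0172]
```

View pics/w2.png

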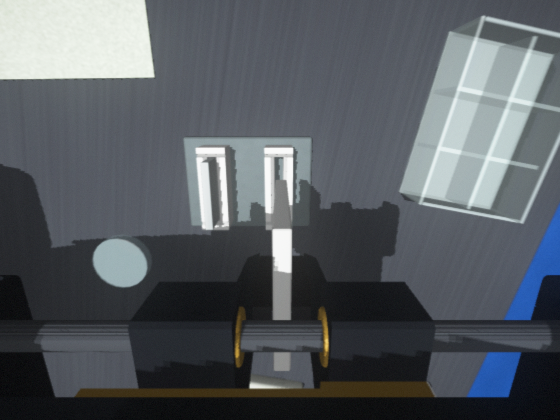

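View pics/s2z.png

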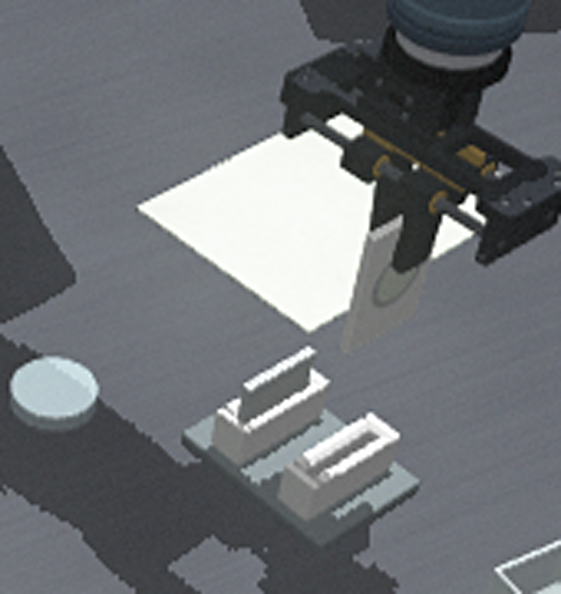

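View pics/t2z.png

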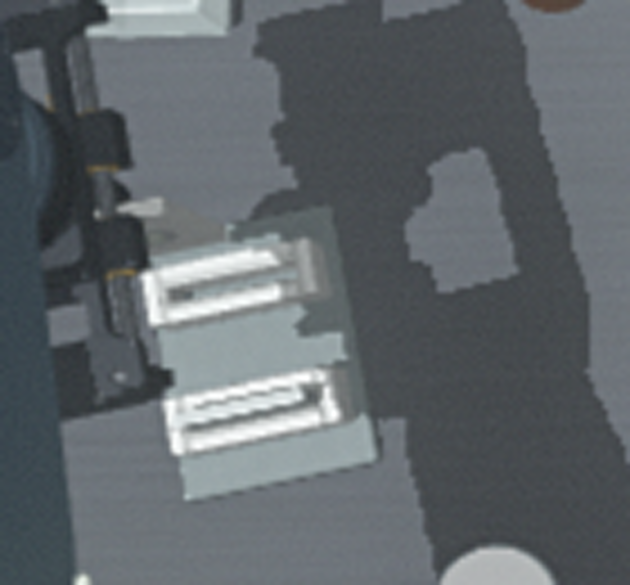

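The wrist picture shows the cassette upright between the pads at column ~282, with its +y end edge running from row ~180 (bottom) to ~230 (top). The blank is still in place. Next I'll measure how it sits in the hand.

```bash
python3 - <<'E'
from h import *
im=cv2.imread("pics/w2.png")
cv2.imwrite("pics/w2z.png",cv2.resize(im[165:285,245:325],None,fx=5,fy=5,interpolation=cv2.INTER_CUBIC))
from workcell import *
o,M=cur(); c=get_calibration("wrist")
print(o['position'])
for dy in (0,.002,.004):
  for h in (0.035,-.065): # top/bottom relative TCP up
    L=np.array([.035+dy,0,-h,1]); print(dy,h,proj(c,(M@L)[:3]))
E
```

```text
[0.59317448 0.25338788 0.22810467]
0 0.035 [281.17316396 235.64516742]
0 -0.065 [281.26189434 182.53586692]
0.002 0.035 [281.17354002 230.81998516]
0.002 -0.065 [281.2623538  179.71274196]
0.004 0.035 [281.17391995 225.94523853]
0.004 -0.065 [281.26281587 176.87359025]
```

View pics/w2z.png

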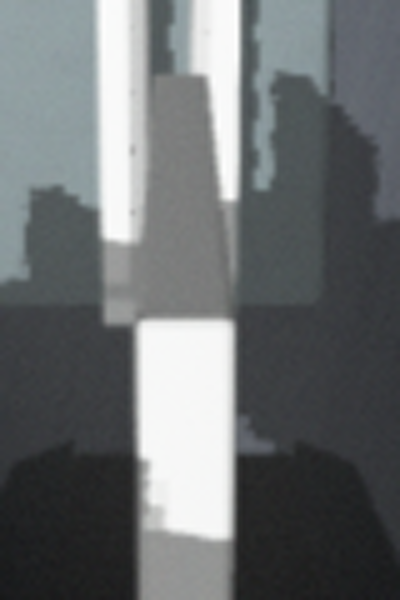

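```bash
python3 - <<'E'
from h import *
twist([.608,-.18,.25],1.553,15)
E
```

```text
pos [0.5932 0.2534 0.2281] t 5.35 row x 15 : [-2.89 -0.17 -0.15] [ 0.0003 -0.      0.0137]
```

Request:
servo_tool(increments=[[-2.9,-0.17,-0.4,0,0,0.0137],[-2.9,-0.17,-0.4,0,0,0.0137],[-2.9,-0.17,-0.4,0,0,0.0137],[-2.9,-0.17,-0.4,0,0,0.0137],[-2.9,-0.17,-0.4,0,0,0.0137]])

```text
time: 5.77
position: [0.6059, 0.1074, 0.2438]
eef_rot: [-0.001, 0.664, 0.748, -0.001]
contact_force: [0.2, -0.1, -1.1]
finger_gap: 0.0076
```

Request:
servo_tool(increments=[[-2.9,-0.17,0,0,0,0.0137],[-2.9,-0.17,0,0,0,0.0137],[-2.9,-0.17,0,0,0,0.0137],[-2.9,-0.17,0,0,0,0.0137],[-2.9,-0.17,0,0,0,0.0137]])

```text
time: 6.18
position: [0.6108, -0.0377, 0.2437]
eef_rot: [-0.001, 0.689, 0.725, -0.001]
contact_force: [1.3, -0.4, -1.4]
finger_gap: 0.0079
```

Request:
servo_tool(increments=[[-2.9,-0.17,0,0,0,0.0137],[-2.9,-0.17,0,0,0,0.0137],[-2.9,-0.17,0,0,0,0.0137],[-2.9,-0.17,0,0,0,0.0137],[-2.9,-0.17,0,0,0,0.0137]])

```text
time: 6.6
position: [0.6057, -0.1826, 0.2436]
eef_rot: [-0.001, 0.714, 0.701, -0.0]
contact_force: [0.2, 0.3, -1.5]
finger_gap: 0.0078
```

Request:
servo_tool(increments=[[0,0,0,0,0,0],[0,0,0,0,0,0],[0,0,0,0,0,0],[0,0,0,0,0,0],[0,0,0,0,0,0]])

```text
time: 7.02
position: [0.6068, -0.1802, 0.2454]
eef_rot: [-0.0, 0.713, 0.702, -0.0]
contact_force: [-0.2, 0.1, -1.1]
finger_gap: 0.0075
```

```bash
python3 - <<'E'
from h import *
from workcell import *
o=get_obs();print(o['position'],o['eef_rot'])
c=get_calibration("wrist");im=camera("wrist");cv2.imwrite("pics/w3.png",im);print(c)
cv2.imwrite("pics/w3z.png",cv2.resize(im[80:280,200:360],None,fx=3,fy=3,interpolation=cv2.INTER_CUBIC))
E
```

```text
[ 0.60677716 -0.18018862  0.24536484] [-3.64570164e-04  7.12654806e-01  7.01514786e-01 -2.82755997e-05]
{'fx': 306.61101523167514, 'fy': 306.61101523167514, 'cx': 281.2895723753578, 'cy': 213.5245044585083, 'position': array([ 0.60800303, -0.10112062,  0.3911451 ]), 'attitude': array([ 0.98823264, -0.15275815,  0.00157869, -0.00766236])}
```

View pics/w3.png

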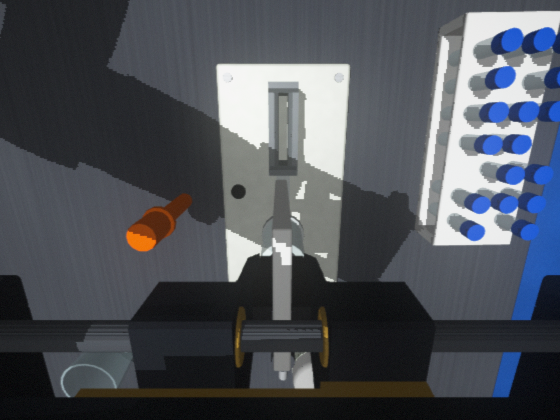

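View pics/w3z.png

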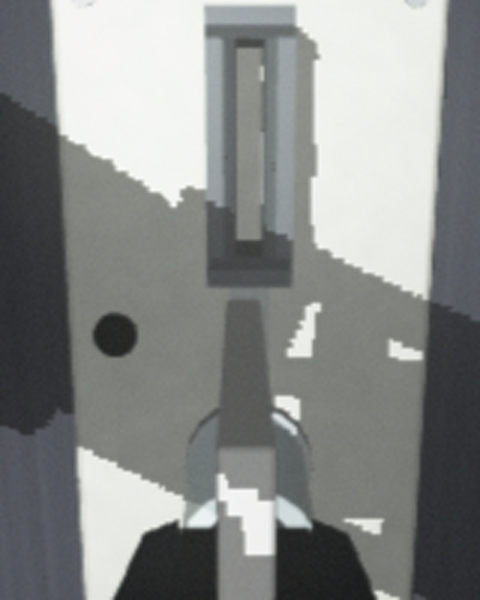

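```bash
python3 - <<'E'
from h import *
from workcell import *
c=get_calibration("wrist")
f=lambda x,y:((x+.5)/3-.5+200,(y+.5)/3-.5+80)
for p in [(206,6),(297,6),(207,287),(293,287),(222,38),(279,38),(222,258),(279,258),(237,46),(264,46),(237,240),(264,240)]: print(p,plane(c,*f(*p),.07).round(4))
print("corners plate +y",[plane(c,*p,.02).round(4) for p in [(217,65),(349.5,65)]])
E
python3 - <<'E'
import cv2
im=cv2.imread("pics/w3.png")
cv2.imwrite("pics/w3y.png",cv2.resize(im[75:185,255:315],None,fx=5.4,fy=5.4,interpolation=cv2.INTER_CUBIC))
E
```

```text
(206, 6) [ 0.5959 -0.069   0.07  ]
(297, 6) [ 0.6252 -0.0695  0.07  ]
(207, 287) [ 0.5936 -0.1605  0.07  ]
(293, 287) [ 0.6239 -0.1609  0.07  ]
(222, 38) [ 0.6008 -0.0787  0.07  ]
(279, 38) [ 0.6194 -0.079   0.07  ]
(222, 258) [ 0.5991 -0.1503  0.07  ]
(279, 258) [ 0.619  -0.1506  0.07  ]
(237, 46) [ 0.6056 -0.0812  0.07  ]
(264, 46) [ 0.6145 -0.0814  0.07  ]
(237, 240) [ 0.6045 -0.1442  0.07  ]
(264, 240) [ 0.6139 -0.1443  0.07  ]
corners plate +y [array([ 0.5379, -0.0462,  0.02  ]), array([ 0.6838, -0.0485,  0.02  ])]
```

View pics/w3y.png

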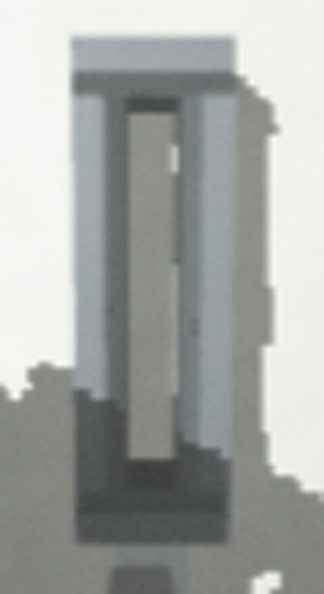

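```bash
python3 - <<'E'
from h import *
from workcell import *
c=get_calibration("wrist"); o,M=cur(); print(o['position'], np.arctan2(M[1,0],M[0,0]))
f=lambda x,y:((x+.5)/3-.5+200,(y+.5)/3-.5+80)
for p in [(227,300),(260,300)]: print("bot",plane(c,*f(*p),.1805).round(4))
for p in [(219,447),(274,447)]: print("top",plane(c,*f(*p),.2805).round(4))
E
```

```text
[ 0.60686644 -0.18026074  0.2455114 ] 1.5550377919263008
bot [ 0.6031 -0.1432  0.1805]
bot [ 0.6108 -0.1433  0.1805]
top [ 0.604  -0.1424  0.2805]
top [ 0.6111 -0.1425  0.2805]
```

```bash
python3 - <<'E'
from h import *
twist([.609,-.1173,.152],1.553,5)
E
```

```text
pos [ 0.6069 -0.1803  0.2455] t 7.07 row x 5 : [1.26 0.02 1.87] [-0.0001 -0.0001  0.0004]
```

Request:
servo_tool(increments=[[2.1,0.03,0,0,0,0],[2.1,0.03,0,0,0,0],[2.1,0.03,1,0,0,0],[0,0,2,0,0,0],[0,0,2,0,0,0]])

```text
time: 7.48
position: [0.6097, -0.1165, 0.1965]
eef_rot: [0.001, 0.712, 0.702, 0.001]
contact_force: [0.7, 0.5, -1.6]
finger_gap: 0.0082
```

Request:
servo_tool(increments=[[0,0,2,0,0,0],[0,0,1.3,0,0,0],[0,0,0.8,0,0,0],[0,0,0.3,0,0,0],[0,0,0,0,0,0]])

```text
time: 7.9
position: [0.6087, -0.1185, 0.1514]
eef_rot: [-0.0, 0.713, 0.701, -0.0]
contact_force: [0.5, 0.2, -0.9]
finger_gap: 0.0081
```

Request:
servo_tool(increments=[[0,0,0,0,0,0],[0,0,0,0,0,0],[0,0,0,0,0,0],[0,0,0,0,0,0],[0,0,0,0,0,0]])

```text
time: 8.32
position: [0.609, -0.1188, 0.1523]
eef_rot: [0.0, 0.713, 0.701, 0.0]
contact_force: [-0.8, 0.8, -1.9]
finger_gap: 0.0075
```

```bash
python3 - <<'E'
from h import *
from workcell import *
twist([.609,-.1173,.14],1.553,5)
im=camera("scene");cv2.imwrite("pics/s4z.png",cv2.resize(im[140:320,160:340],None,fx=3.3,fy=3.3,interpolation=cv2.INTER_CUBIC))
im=camera("wrist");cv2.imwrite("pics/w4.png",im)
E
```

```text
pos [ 0.609  -0.1188  0.1523] t 8.32 row x 5 : [ 0.03 -0.    0.25] [0.0002 0.0001 0.    ]
```

View pics/s4z.png

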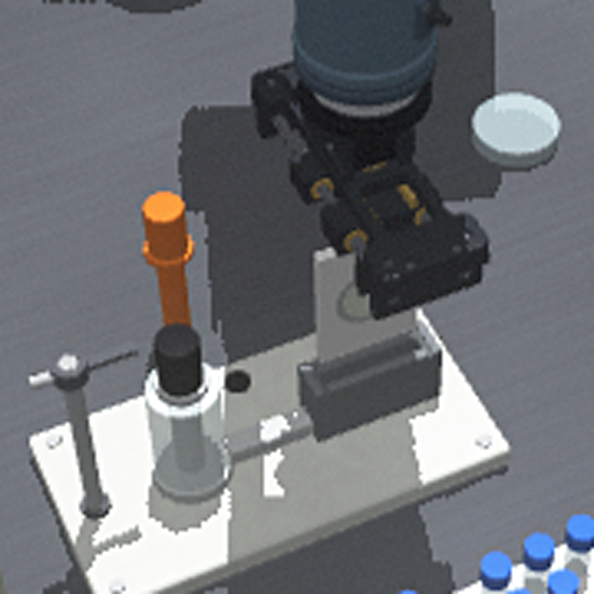

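View pics/w4.png

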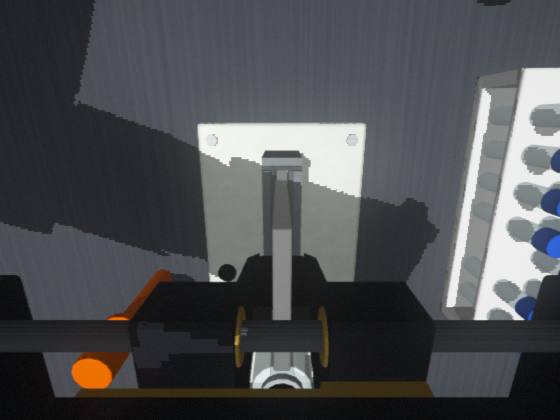

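Request:
servo_tool(increments=[[0.15,0,0.4,0,0,0],[0,0,0.4,0,0,0],[0,0,0.4,0,0,0],[0,0,0.4,0,0,0],[0,0,0.4,0,0,0]])

```text
time: 8.83
position: [0.6087, -0.1171, 0.131]
eef_rot: [-0.0, 0.713, 0.701, -0.0]
contact_force: [0.2, 0.8, -2.1]
finger_gap: 0.008
```

Request:
servo_tool(increments=[[0,0,0.3,0,0,0],[0,0,0.3,0,0,0],[0,0,0.3,0,0,0],[0,0,0.3,0,0,0],[0,0,0.3,0,0,0]])

```text
time: 9.25
position: [0.6088, -0.1172, 0.1165]
eef_rot: [0.0, 0.713, 0.701, 0.0]
contact_force: [1.0, -0.6, -1.3]
finger_gap: 0.0079
```

Request:
servo_tool(increments=[[0,0,0.4,0,0,0],[0,0,0.4,0,0,0],[0,0,0.4,0,0,0],[0,0,0.4,0,0,0],[0,0,0.4,0,0,0]])

```text
time: 9.67
position: [0.6088, -0.1171, 0.0963]
eef_rot: [-0.0, 0.713, 0.701, -0.0]
contact_force: [1.1, -0.9, -1.3]
finger_gap: 0.0079
```

Request:
servo_tool(increments=[[0,0,0.2,0,0,0],[0,0,0.2,0,0,0],[0,0,0.2,0,0,0],[0,0,0.15,0,0,0],[0,0,0.15,0,0,0]])

```text
time: 10.08
position: [0.6089, -0.1172, 0.0877]
eef_rot: [0.0, 0.713, 0.701, 0.0]
contact_force: [0.4, -0.1, 0.4]
finger_gap: 0.0078
```

Request:
servo_tool(increments=[[0,0,0.1,0,0,0],[0,0,0.1,0,0,0],[0,0,0.1,0,0,0],[0,0,0,0,0,0],[0,0,0,0,0,0]])

```text
time: 10.5
position: [0.6094, -0.1173, 0.0864]
eef_rot: [0.001, 0.713, 0.701, 0.0]
contact_force: [-3.1, 1.0, 8.4]
finger_gap: 0.0074
```

Request:
servo_tool(increments=[[0,0,0.1,0,0,0],[0,0,0,0,0,0],[0,0,0,0,0,0],[0,0,0,0,0,0],[0,0,0,0,0,0]])

```text
time: 10.92
position: [0.6098, -0.1173, 0.0864]
eef_rot: [0.001, 0.713, 0.701, 0.0]
contact_force: [-3.8, 1.6, 13.3]
finger_gap: 0.0081
```

Request:
servo_tool(increments=[[0,0,0,0,0,0],[0,0,0,0,0,0],[0,0,0,0,0,0],[0,0,0,0,0,0],[0,0,0,0,0,0]], claw=0.5)

```text
time: 11.33
position: [0.6086, -0.1171, 0.0834]
eef_rot: [-0.0, 0.713, 0.701, -0.0]
contact_force: [-0.0, -0.6, -0.3]
finger_gap: 0.0388
```

Request:
servo_tool(increments=[[0,0,-0.2,0,0,0],[0,0,-1,0,0,0],[0,0,-2,0,0,0],[0,0,-3,0,0,0],[0,0,-3,0,0,0]])

```text
time: 11.75
position: [0.6081, -0.1169, 0.1766]
eef_rot: [-0.001, 0.713, 0.701, -0.0]
contact_force: [-0.3, -0.7, 0.6]
finger_gap: 0.0441
```

Request:
servo_tool(increments=[[0,0,-3,0,0,0],[0,0,-2,0,0,0],[-1,0,-1,0,0,0],[-2,0,0,0,0,0],[-2,0,0,0,0,0]])

```text
time: 12.17
position: [0.6083, -0.1679, 0.2371]
eef_rot: [0.001, 0.713, 0.701, 0.0]
contact_force: [0.8, 0.5, 0.8]
finger_gap: 0.0439
```

```bash
python3 - <<'E'
from h import *
from workcell import *
twist([.607,-.245,.22],1.553,5)
im=camera("scene");cv2.imwrite("pics/s5z.png",cv2.resize(im[140:320,160:340],None,fx=3.3,fy=3.3,interpolation=cv2.INTER_CUBIC))
c=get_calibration("wrist");print(c);im=camera("wrist");cv2.imwrite("pics/w5.png",im)
E
```

```text
pos [ 0.6083 -0.1679  0.2371] t 12.17 row x 5 : [-1.54  0.    0.34] [0.0004 0.0002 0.0004]
{'fx': 306.61101523167514, 'fy': 306.61101523167514, 'cx': 281.2895723753578, 'cy': 213.5245044585083, 'position': array([ 0.60896345, -0.09237253,  0.38169901]), 'attitude': array([ 0.98796826, -0.15436868,  0.0012954 , -0.00934609])}
```

View pics/s5z.png

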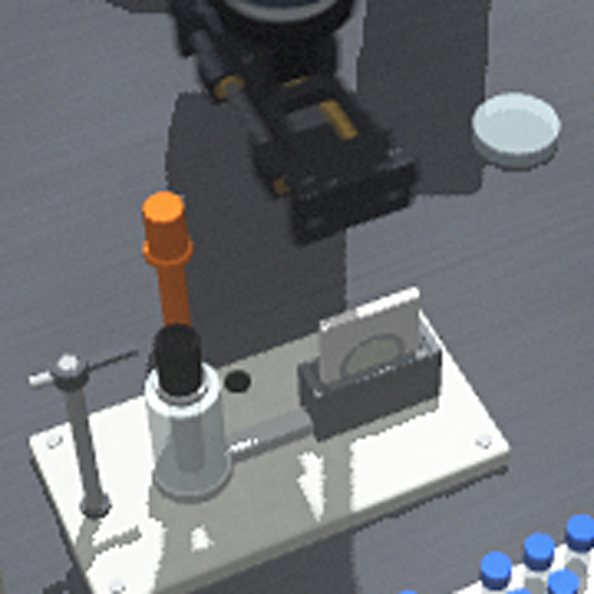

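View pics/w5.png

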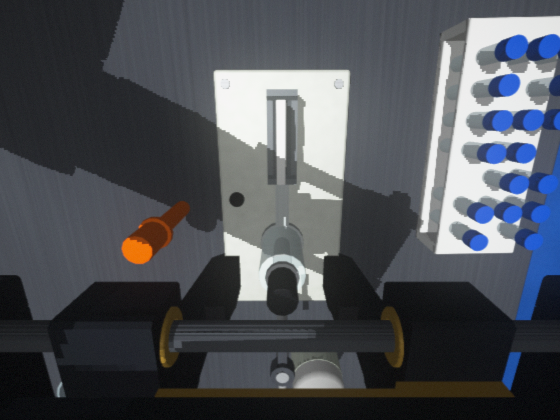

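Request:
servo_tool(increments=[[-2.5,0,0,0,0,0],[-2.5,0,0,0,0,0],[-1.7,-0.05,0,0,0,0],[-0.9,-0.05,0,0,0,0],[0,0,0,0,0,0]], claw=0.65)

```text
time: 12.68
position: [0.6051, -0.2447, 0.2351]
eef_rot: [-0.0, 0.714, 0.7, -0.0]
contact_force: [0.2, 0.1, 0.3]
finger_gap: 0.0572
```

Request:
servo_tool(increments=[[0,0,0,0,0,0],[0,0,0,0,0,0],[0,0,0,0,0,0],[0,0,0,0,0,0],[0,0,0,0,0,0]])

```text
time: 13.1
position: [0.6058, -0.2422, 0.2358]
eef_rot: [0.0, 0.713, 0.701, 0.0]
contact_force: [-0.0, 0.6, -0.3]
finger_gap: 0.0569
```

```bash
python3 - <<'E'
from h import *
from workcell import *
twist([.6064,-.2447,.122],1.553,5)
c=get_calibration("wrist");im=camera("wrist");cv2.imwrite("pics/w6.png",im)
S=get_calibration("scene")
s=lambda x,y:((x+.5)/3.3-.5+160,(y+.5)/3.3-.5+140)
# cassette top in s5z: corners
print([plane(S,*s(*p),.12).round(4) for p in [(321,325),(416,292)]])
print("predicted slot-mouth", [proj(S,(.6087-.018*d,-.1149+d,.12)).round(1) for d in (-.035,.035)],[s(321,325),s(416,292)])
for d in (-.014,.014): print(proj(c,(.6064+d,-.2447,.156)))
E
```

```text
pos [ 0.6058 -0.2422  0.2358] t 13.1 row x 5 : [-0.05  0.01  2.28] [ 0.     -0.      0.0003]
[array([ 0.6076, -0.1481,  0.12  ]), array([ 0.6098, -0.0812,  0.12  ])]
predicted slot-mouth [array([256.5, 239. ]), array([285.9, 227.4])] [(256.92424242424244, 238.13636363636363), (285.71212121212125, 228.13636363636363)]
[264.38126127 225.99080661]
[300.18580091 225.44328507]
```

View pics/w6.png

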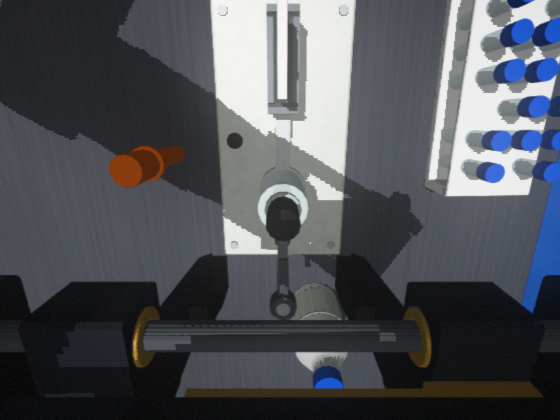

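```bash
python3 - <<'E'
from h import *
from workcell import *
im=cv2.imread("pics/w6.png")
cv2.imwrite("pics/w6z.png",cv2.resize(im[160:320,240:330],None,fx=3.7,fy=3.7,interpolation=cv2.INTER_CUBIC))
g=im.max(2); m=(g<34).astype(np.uint8); m[:, :262]=0;m[:,306:]=0;m[:192]=0;m[242:]=0
ys,xs=np.nonzero(m)
for r in range(196,242,3):
    q=np.nonzero(m[r])[0]; print(r,(q.min(),q.max()) if len(q) else None, g[r,275:293:5])
E
```

```text
196 None [113 110 137 213]
199 None [55 41 43 59]
202 None [44 45 42 41]
205 None [42 45 42 44]
208 None [44 42 42 40]
211 None [43 48 55 50]
214 None [43 46 54 51]
217 None [43 45 52 52]
220 None [43 41 44 43]
223 None [44 41 41 42]
226 None [42 44 39 41]
229 None [41 40 40 40]
232 None [40 41 37 38]
235 None [39 39 39 37]
238 None [40 41 40 41]
241 None [66 69 56 88]
```

View pics/w6z.png

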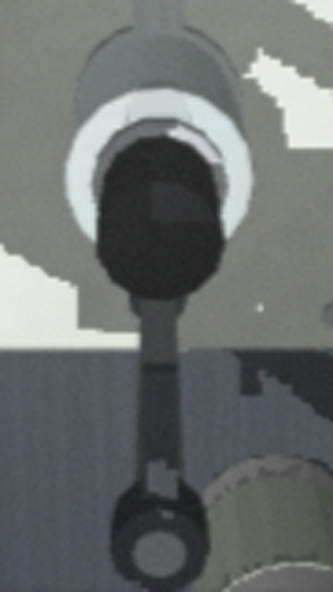

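Request:
servo_tool(increments=[[-0.17,0.08,1.5,0,0,0],[0,0,2,0,0,0],[0,0,2,0,0,0],[0,0,1.5,0,0,0],[0,0,1,0,0,0]])

```text
time: 13.57
position: [0.6056, -0.244, 0.1537]
eef_rot: [-0.001, 0.713, 0.701, -0.0]
contact_force: [-0.5, 0.3, -1.1]
finger_gap: 0.0569
```

Request:
servo_tool(increments=[[0,0,0.8,0,0,0],[0,0,0.8,0,0,0],[0,0,0.7,0,0,0],[0,0,0.6,0,0,0],[0,0,0.3,0,0,0]])

```text
time: 13.98
position: [0.6063, -0.2447, 0.1231]
eef_rot: [-0.0, 0.713, 0.701, -0.0]
contact_force: [0.7, -0.5, -0.2]
finger_gap: 0.0573
```

Request:
servo_tool(increments=[[0,0,0,0,0,0],[0,0,0,0,0,0],[0,0,0,0,0,0],[0,0,0,0,0,0],[0,0,0,0,0,0]])

```text
time: 14.4
position: [0.6066, -0.245, 0.1243]
eef_rot: [0.0, 0.713, 0.701, 0.0]
contact_force: [0.0, 0.1, -0.4]
finger_gap: 0.0574
```

Request:
servo_tool(increments=[[0,0,0,0,0,0],[0,0,0,0,0,0],[0,0,0,0,0,0],[0,0,0,0,0,0],[0,0,0,0,0,0]], claw=0)

```text
time: 14.82
position: [0.6065, -0.2448, 0.1237]
eef_rot: [0.0, 0.713, 0.701, 0.0]
contact_force: [0.6, 0.2, 0.6]
finger_gap: 0.027
```

Request:
servo_tool(increments=[[0,0,0,0,0,0],[0,0,0,0,0,0],[0,0,0,0,0,0],[0,0,0,0,0,0],[0,0,0,0,0,0]])

```text
time: 15.23
position: [0.6064, -0.2448, 0.1237]
eef_rot: [0.0, 0.713, 0.701, 0.0]
contact_force: [0.5, -0.1, -0.5]
finger_gap: 0.027
```

Request:
servo_tool(increments=[[0,0,-0.3,0,0,0],[0,0,-0.5,0,0,0],[0,0,-0.5,0,0,0],[0,0,-0.5,0,0,0],[0,0,-0.5,0,0,0]])

```text
time: 15.65
position: [0.6061, -0.2447, 0.1472]
eef_rot: [-0.0, 0.713, 0.701, -0.0]
contact_force: [1.3, 0.2, -3.5]
finger_gap: 0.0271
```

Request:
servo_tool(increments=[[0,0,-0.5,0,0,0],[0,0,-0.5,0,0,0],[0,0,-0.5,0,0,0],[0,0,-0.4,0,0,0],[0,0,-0.3,0,0,0]])

```text
time: 16.07
position: [0.6064, -0.2449, 0.1694]
eef_rot: [0.0, 0.713, 0.701, -0.0]
contact_force: [1.5, -0.9, -3.3]
finger_gap: 0.0272
```

Request:
servo_tool(increments=[[0,0,0,0,0,0],[0,0,0,0,0,0],[0,0,0,0,0,0],[0,0,0,0,0,0],[0,0,0,0,0,0]])

```text
time: 16.48
position: [0.6062, -0.2447, 0.1683]
eef_rot: [-0.0, 0.713, 0.701, -0.0]
contact_force: [-0.2, 0.9, -3.5]
finger_gap: 0.027
```

```bash
python3 - <<'E'
from h import *
from workcell import *
print(get_obs()['position'])
im=camera("scene");cv2.imwrite("pics/s7.png",im);cv2.imwrite("pics/s7z.png",cv2.resize(im[215:305,165:265],None,fx=6,fy=6,interpolation=cv2.INTER_CUBIC))
im=camera("top");cv2.imwrite("pics/t7z.png",cv2.resize(im[160:260,290:400],None,fx=5,fy=5,interpolation=cv2.INTER_CUBIC))
im=camera("wrist");cv2.imwrite("pics/w7.png",im)
E
```

```text
[ 0.60618256 -0.24471157  0.16831677]
```

View pics/s7z.png

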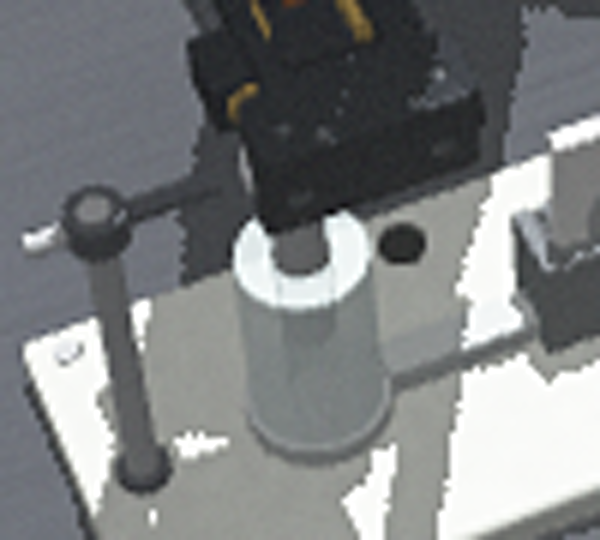

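View pics/w7.png

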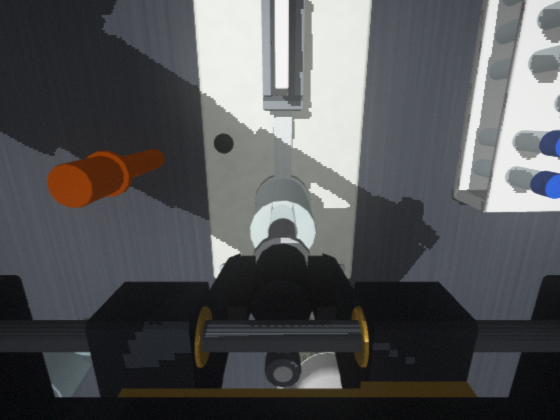

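```bash
python3 - <<'E'
from h import *
from workcell import *
S=get_calibration("scene");T=get_calibration("top")
for z in (.155,.16,.165,.17): print(z,proj(S,(.6059,-.2709,z)).round(2),proj(T,(.6059,-.2709,z)).round(2))
print("obs", (182.5/4.4-.5+160,251.5/4.4-.5+190),(633.5/6-.5+245,148.5/6-.5+178))
print("ref knob top ctr pred",proj(S,(.6064,-.2447,.156)),proj(T,(.6064,-.2447,.156)),"obs",(238.5/4.4-.5+160,232.5/4.4-.5+190),(562.5/6-.5+245,165.5/6-.5+178))
s=cv2.imread("pics/scene0.png");t=cv2.imread("pics/top0.png")
a=cv2.resize(s[225:275,165:225],None,fx=10,fy=10,interpolation=cv2.INTER_CUBIC)
a=cv2.convertScaleAbs(a,alpha=1.8); cv2.imwrite("pics/ps.png",a)
a=cv2.resize(t[190:225,320:385],None,fx=10,fy=10,interpolation=cv2.INTER_CUBIC);cv2.imwrite("pics/pt.png",a)
E
```

```text
0.155 [200.17 247.41] [349.88 205.01]
0.16 [199.93 245.81] [350.24 204.68]
0.165 [199.69 244.2 ] [350.61 204.35]
0.17 [199.44 242.58] [350.99 204.01]
obs (200.97727272727272, 246.6590909090909) (350.0833333333333, 202.25)
ref knob top ctr pred [212.52804057 242.70137676] [338.32204523 204.99326338] obs (213.70454545454544, 242.3409090909091) (338.25, 205.08333333333334)
```

View pics/ps.png

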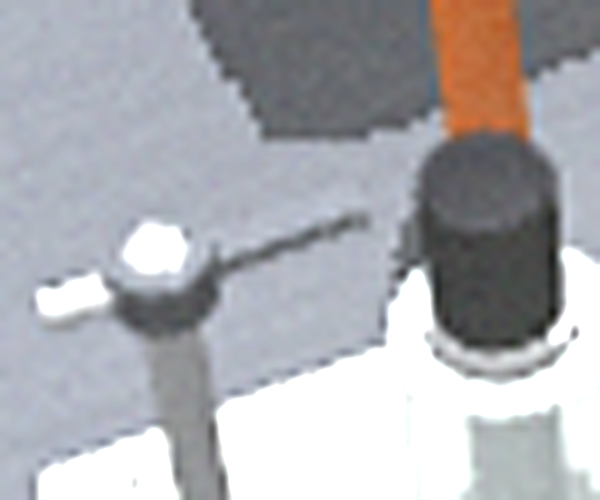

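View pics/pt.png

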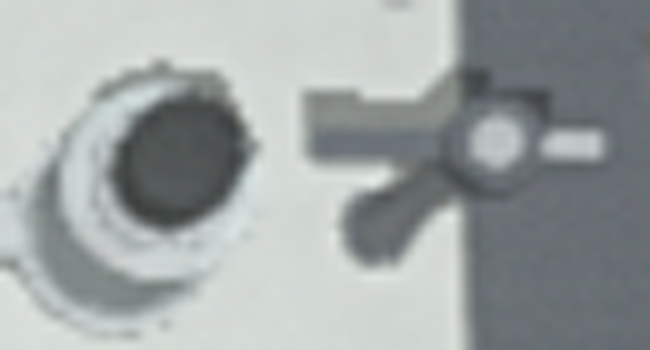

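```bash
python3 - <<'E'
from h import *
from workcell import *
S=get_calibration("scene");T=get_calibration("top")
f=lambda k,x0,y0,x,y:((x+.5)/k-.5+x0,(y+.5)/k-.5+y0)
s=lambda x,y:f(10,165,225,x,y); t=lambda x,y:f(10,320,190,x,y)
def show(n,a,b): 
    p,e=tri((S,*s(*a)),(T,*t(*b))); print(n,p.round(4),np.round(e,2).tolist())
show("tip",(365,218),(308,144))
show("knob top",(490,178),(180,160))   # known z .156
show("post top",(155,248),(497,141))
# scene-only, tip assumed on line x from top etc
E
```

```text
tip [ 0.6079 -0.2703  0.1602] [[-0.48, -0.0], [-0.4, -0.14]]
knob top [ 0.6055 -0.2427  0.155 ] [[-0.21, 0.0], [-0.18, -0.06]]
post top [ 0.6057 -0.3111  0.171 ] [[-0.15, -0.0], [-0.13, -0.04]]
```

```bash
python3 - <<'E'
from h import *
from workcell import *
# w6 pose: TCP (.6058,-.2422,.2358), recreate via rigid transform from current
o,M=cur(); c=get_calibration("wrist")
C=se3(c['position'],rot(c['attitude'])); X=np.linalg.inv(M)@C
M6=se3([.6058,-.2422,.2358],down(1.5533)); C6=M6@X
q=R.from_matrix(C6[:3,:3]).as_quat(); c6=dict(c,position=C6[:3,3],attitude=np.array([q[3],q[0],q[1],q[2]]))
g=lambda p:(proj(c6,p)-[240,160]+.5)*3.7-.5
print("knob -y edge",g((.6064,-.2587,.156)),"knob ctr",g((.6064,-.2447,.156)))
for z in (.155,.16,.165): print(z,"tip",g((.6062,-.2709,z+.002)))
print("post top",g((.6055,-.3115,.171)))
im=cv2.imread("pics/w6.png");a=cv2.resize(im[210:320,255:315],None,fx=5.4,fy=5.4,interpolation=cv2.INTER_CUBIC)
cv2.imwrite("pics/w6y.png",cv2.convertScaleAbs(a,alpha=2))
g2=lambda p:(proj(c6,p)-[255,210]+.5)*5.4-.5
for z in (.155,.16,.165): print(z,"tip y",g2((.6062,-.2709,z+.002)))
print(g2((.6064,-.2587,.156)),g2((.6055,-.3115,.171)))
E
```

```text
knob -y edge [158.85763576 305.98398945] knob ctr [157.79351606 244.72368438]
0.155 tip [158.85657222 359.67686031]
0.16 tip [158.94570855 369.92665401]
0.165 tip [159.03842741 380.58840371]
post top [158.88145846 558.69074709]
0.155 tip y [151.07445675 255.16352586]
0.16 tip y [151.20454761 270.12268422]
0.165 tip y [151.33986703 285.68307568]
[151.07600895 176.80095758] [151.1107772  545.61622548]
```

View pics/w6y.png

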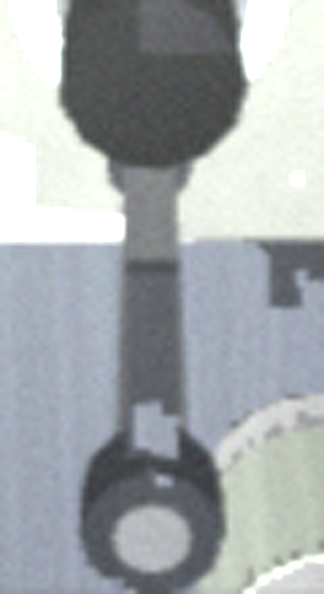

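The wrist view puts the blade's end face at row ~(267/5.4+210), which gives a pointer height of 0.160–0.163. That matches triangulation, so I'm targeting a lift of about 49 mm, 4 mm more than now.

Request:
servo_tool(increments=[[0,0,-0.1,0,0,0],[0,0,-0.2,0,0,0],[0,0,-0.1,0,0,0],[0,0,0,0,0,0],[0,0,0,0,0,0]])

```text
time: 17.05
position: [0.6065, -0.2449, 0.173]
eef_rot: [0.0, 0.713, 0.701, 0.0]
contact_force: [0.1, -0.2, -4.3]
finger_gap: 0.0269
```

Request:
servo_tool(increments=[[0,0,0,0,0,0],[0,0,0,0,0,0],[0,0,0,0,0,0],[0,0,0,0,0,0],[0,0,0,0,0,0]])

```text
time: 17.47
position: [0.6064, -0.2448, 0.1727]
eef_rot: [-0.0, 0.713, 0.701, -0.0]
contact_force: [-0.1, 0.1, -4.2]
finger_gap: 0.0273
```

```bash
python3 - <<'E'
from h import *
from workcell import *
c=get_calibration("wrist");print(get_obs()['position'])
im=camera("wrist");cv2.imwrite("pics/w8z.png",cv2.resize(im[180:400,200:365],None,fx=2.7,fy=2.7,interpolation=cv2.INTER_CUBIC))
g=lambda p:((proj(c,p)-[200,180]+.5)*2.7-.5).round(0)
print("bore",g((.6064,-.2447,.11)))
for z in (.157,.162,.167): print("flange top N edge/centre W,E",z,g((.6064,-.2277,z+.003)),g((.5894,-.2447,z+.003)),g((.6234,-.2447,z+.003)))
im=camera("scene");cv2.imwrite("pics/s8z.png",cv2.resize(im[215:305,165:265],None,fx=6,fy=6,interpolation=cv2.INTER_CUBIC))
im=camera("top");cv2.imwrite("pics/t8z.png",cv2.resize(im[170:250,240:400],None,fx=4,fy=4,interpolation=cv2.INTER_CUBIC))
E
```

```text
[ 0.60635007 -0.24479215  0.17266092]
bore [221. 137.]
flange top N edge/centre W,E 0.157 [220. 146.] [141. 222.] [302. 220.]
flange top N edge/centre W,E 0.162 [220. 155.] [139. 233.] [304. 231.]
flange top N edge/centre W,E 0.167 [220. 165.] [136. 245.] [306. 243.]
```

View pics/w8z.png

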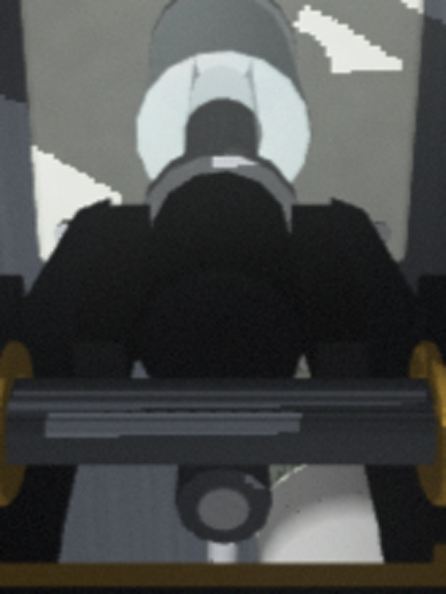

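View pics/s8z.png

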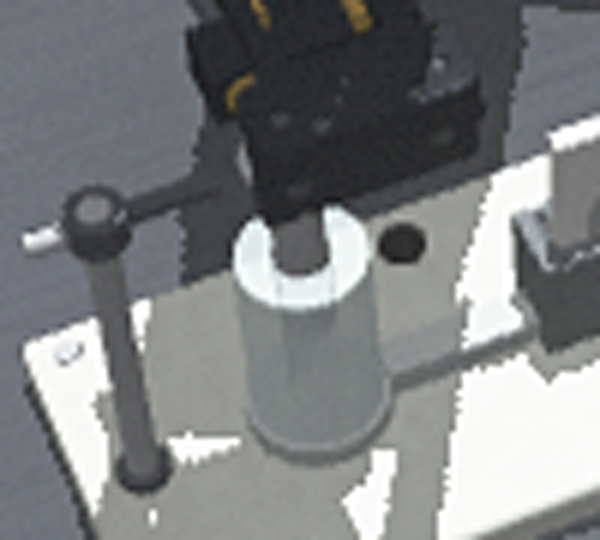

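View pics/t8z.png

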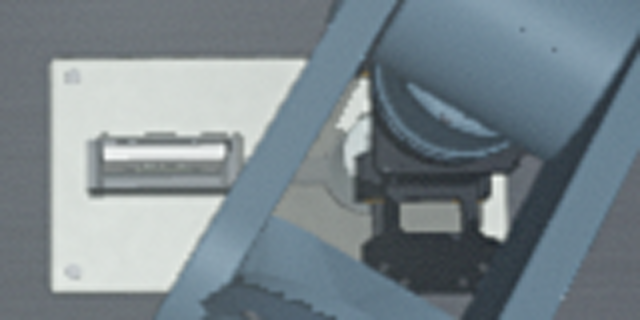

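```bash
python3 - <<'E'
from workcell import *
o=get_obs();print(o['position'],o['contact_force'],o['finger_gap'],o['time']);print(finish_job())
E
```

```text
[ 0.60632973 -0.24480811  0.17265375] [-0.60947483 -0.30156367 -3.26374836] 0.02731681488304078 17.6167
the job is handed in; nothing more can be done
None
```

I put the cassette in the station's slot and let go of it. I then lifted the plunger about 49 mm and handed the job in at 17.6 s with the gripper still holding it. The hand-in reported no verdict.

- **Cassette:** it went into the slot without sideways force and stopped firmly at the bottom with about 13 N of push. After I let go, the scene picture showed its top edge where a height of 0.12 m would put it, which is fully home. It had been released for several seconds before I touched the plunger.
- **Plunger:** at hand-in the only notable load was its weight, about 3–4 N. Sideways force was under 1 N, the tool was vertical and the fingers were 27 mm apart on the knob. The wrist picture showed the flange at about 0.162 m.
- **Pointer height:** this is the least certain number. Two-view triangulation gave 0.160 and 0.163 m, and the wrist view gave 0.160 m, or 0.163 m after correcting for its offset. I aimed at 0.162 m, against a tolerance of 6 mm. At the end the gripper hid the tip and flange from the scene and top cameras, so I could not compare them directly in one picture.
- **Other things on the bench:** I felt no contact with the pointer or any bystander. The blank was still in its rack after I took the cassette, but I did not measure the bystanders' positions again at the end.

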